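# Start the punch press from its console

### The arm

A 6-joint arm with a two-finger parallel gripper is mounted at the origin on the work surface. World frame = base frame: x ahead of the robot, y to its left, z up, the work surface at z = 0. Lengths are in mm, angles in rad, forces in N, time in s.
With the tool pointing down it reaches from about 350 to 975 mm from the base axis. Payload 7.1 kg.
Tool frame: the origin (TCP) lies midway between the tips of the shut fingers; the grasp point (between the pads) lies 19 mm behind it; z points along the fingers, y is the line along which they close (so a half turn about z gives the same grasp; the last joint's range is limited). The gripper opens to 88 mm and grips with 3 to 60 N. Pads are 20 mm wide; open, the fingers measure 115 mm over their backs; the gripper's body (75 mm by 178 mm) begins 61 mm behind the grasp point.
Start: joints at [1.252, 0.423, 1.63, -0, 1.089, -0.019], TCP at [184.549, 597.115, 222.675] pointing down, gripper open.
Joint ranges: [-3, 3], [-0.9, 2.11], [0.09, 2.58], [-1.31, 4.45], [0.11, 2.69], [-2.54, 2.54]. Speed limits (rad/s): [2.39, 2.39, 3.01, 3.14, 3.14, 3.14].

### API

Orientations are given as a rotation vector (axis times angle).
In Python, from workcell import ctrl gives the robot as it stands. The module is installed in compiled form; this text tells all that it offers.
- The arm moves only by the tool apply_moves, never from a script. Its argument "targets" is a list of rows, each a list of 3 entries, a list of its own where there are three numbers: the opening, from -1 (shut) to 1 (fully open), then the shift along the tool's x, y, z normalised to -1 to 1, where 1 is 5 cm, then the turn, a rotation vector about the tool's x, y, z normalised to -1 to 1, where 1 is 90 degrees. In form: [[jaw, [x, y, z], [wx, wy, wz]], ...]. A call has 1 to 8 rows; each row shifts and turns the commanded pose from where the row before left it, along the tool's axes as they then stand; what a row does not reach is not made up. A row lasts 1/8 s, in which the tool goes at most 62.5 mm and 10.7 degrees, less where a joint would pass 70% of its speed; a pose out of reach is approached as far as the arm can. A call with a number of a shift or a turn outside -1 to 1 is refused whole. A call with a gripper value outside its range is refused whole. The fingers move at their own pace and stop on an object; the grip force is fixed at half the most. Time passes only in rows, so rows that do not move let the fingers close. It gives the time, the measured TCP pose, the force, the opening and the grip force at its end, in the units of the state.
- ctrl.get_obs(): the state, without advancing time (a new reading comes with each control period).
- ctrl.get_image(name): name is "scene" or "top" or "wrist"; returns a dict with "pixels" (400x640x3 uint8, blue, green, red), "camera_matrix" (3x3 intrinsics, pixels), "k1" (the pictures are not rectified: a ray, as slopes to the right and down, at radius r is drawn at 1 + k1 r^2 times it, then the intrinsics apply), "view" (4x4, takes a point from world to camera coordinates); the wrist camera has in their place "hand_eye" (4x4, takes a point from camera to tool coordinates, whose origin is the TCP and whose axes are the flange's). Camera axes: x right, y down, z forward; pixel columns grow to the right and rows downward; lengths in mm; the calibration is good to about 2 mm. A picture is of the moment at which its call begins: read the wrist's pose just before it. There is no depth.
- ctrl.close_job(): hands the job in; it is judged then, once.
Trained networks look in the newest picture that a camera, given by its name, has taken for a name from the list of things; names that differ only in an ending like _2 or _b are one class to them, and where a whole thing is asked for, a point or a joint stands for the part that bears it (a point fixed in the world has none). Each returns a list of dicts, best first, with "score" (0 to 1); they miss things now and then, are a little off and sometimes report something else, mostly with a low value. They report only what shows in the picture. A call takes as long as a camera call.
- ctrl.masks_of(label, camera): "region" (400x640 bool, what is visible of it) and "bbox" ([left, top, right, bottom] in pixels, round what is visible of it).
- ctrl.pinpoint(label, camera): "xy" ([column, row] in pixels: a listed point, or the origin of a listed thing).
The state is a dict: "t": time; "qpos": joint angles; "qvel": joint speeds; "joint_torque": joint torques, N m; "ee_pos": TCP position; "orientation": TCP orientation; "ft_force": force on the tool from outside, world axes, zero at the start; "moment": the same for the moment, N m; "width": finger opening in mm; "grasp_force": force on a finger pad.
Only numpy, scipy, OpenCV 4.12 (cv2) and the standard library are available. Lean on these libraries where they do the work, as an engineer would, in place of code of your own. Each camera call takes 0.05 s, during which the arm holds its last target. There are 200 camera calls.

### The job

Start the punch press from its control console, pressing the three controls in this order: first push down the raised half of the long rocker (the half away from the robot) until the rocker is fully over, then push the square key fully in (it stays in), and last press the round mushroom palm button fully down and finish while still holding it down with the fingers. Only press with the fingers: pick nothing up, and leave the things standing around the console where they are.

Things in the scene. Friction and masses are not known exactly. Their poses are not given: they have to be found in the camera images.
- console: Blue-green control console fixed to the bench: flat-topped box 150 (its x) x 400 (its y) x 60 mm high; origin at the centre of its underside, z up. Its yaw (within 0.3 rad) is that of all controls. On top, three aluminium modules, 100 x 100 x 12 mm, in a row along its y, 125 mm apart, each with one black control in its middle; which control is where changes.
- rocker_pad (a point): Where to press the rocker: on the upper face of its raised half, 26 mm from the pivot to the console's +x. The rocker is a black paddle 76 (console's x) x 44 x 14 mm; pivot along the console's y, 90 mm above the bench. The point moves with it: at the start about 102 mm above the bench, fully over 92 mm. Grey cheeks, 24 mm long, 96 mm high, stand beside the pivot only.
- rocker (a joint): Rocker angle in rad: 0 = far (+x) half fully raised, 0.4 = far half pressed fully down (on). Starts between 0 and 0.08. Takes about 6 N at rocker_pad and stays wherever it is left.
- key_top (a point): Centre of the flat top of the square key: black, 34 x 34 mm, 95 mm above the bench when out, moving straight down; a 50 mm square grey collar around it ends 80 mm above the bench. Moves with the key.
- key (a joint): How far the square key is pushed in, in m: 0 = out, 0.009 = fully in. Takes about 5 N and stays where it is left (no spring).
- palm_top (a point): Centre of the slightly domed top (28 mm flat middle) of the mushroom palm button: black, round, 60 mm across, 107 mm above the bench when up, moving straight down. Moves with the button.
- palm (a joint): How far the palm button is pressed, in m: 0 = up, 0.010 = fully down on its stop. Sprung: about 4 N starts it, 10 N holds it fully down; it comes up when let go.
- punch: Loose steel die punch standing upright, 44 mm wide foot, 70 mm tall, beyond the console; origin at the centre of its underside. Leave alone.
- oil: Loose white plastic oil bottle, 52 mm across, 105 mm tall, standing beyond the console; origin at the centre of its underside. Leave alone.
- wrench: Loose steel spanner 160 mm long lying flat on the bench to one side of the console (+y end); origin in the middle of its underside, its length along its own x. Leave alone.
- tray: Loose grey plastic tray 130 x 170 mm, 35 mm high, holding stamped clear discs, at the -y end of the console; origin at the centre of its underside. Leave alone.

How it is judged (in metres and radians):
On the way, in this order (a step that is already met when the one before it is completed fails the run):
1. the rocker is pushed fully over (far half down) (value of joint rocker above 0.34 rad), for 0.2 s.
2. the square key is pushed fully in (value of joint key above 0.007 m), for 0.2 s.
3. the palm button is held fully down by the fingers (value of joint palm above 0.008 m and contact force between the fingers and palm above 3 N), for 0.3 s.
At the end, for the whole second after the job is handed in: The rocker is over (above 0.34 of 0.40 rad), the key is in (above 7 of 9 mm), the fingers still hold the palm button down (above 8 of 10 mm, with more than 3 N), and punch, bottle, spanner and tray are within 20 mm of where they started (all of step 3 and value of joint rocker above 0.34 rad and value of joint key above 0.007 m and distance of each of punch, oil, wrench, tray from where it was at the start of the episode below 0.02 m); the arm keeps its last pose, push and grip.
It fails at once if the square key is pushed in before the rocker is fully over (value of joint key above 0.003 m and value of joint rocker below 0.34 rad).
It fails at once if the palm button is pressed before rocker and key are both set (value of joint palm above 0.003 m and (value of joint key below 0.007 m or value of joint rocker below 0.34 rad)).
It fails at once if a bystander is lifted, carried, tipped or pushed away (distance of any of punch, oil, wrench, tray from where it was at the start of the episode above 0.02 m or angle between any of punch, oil, wrench, tray's own z axis and vertical above 0.35 rad).
It also fails if it takes over 42 s, if anything falls off the work surface, if the arm or the gripper's body presses on something with over 40 N, if the wrist force passes 120 N, or if a joint passes its speed limit or range.

## Working session

There is one attempt and no reset: what is moved stays moved. The work goes in short steps, Python scripts to look and compute and a tool call to move; the robot and the scene stay as the last step left them, time stands still between calls to the robot, and variables do not carry over. Pictures are saved under pics/ and viewed, at most 10 in all, crops included, and the job is handed in when it is done.

Besides the shell and the picture viewer there is one more tool, called after "Call:" as name(argument=value, ...), one argument or row to a line, values as JSON. apply_moves: Moves the arm, as the interface text tells. Scaled input: -1 to 1 covers 5 cm each way for a shift and 90 degrees each way for a turn. Its arguments: {"type":"object","properties":{"targets":{"type":"array"}},"required":["targets"]}

```bash
mkdir -p pics; cat > h.py <<'E'
import numpy as np, cv2
from workcell import ctrl
def ray(im,xy):
    K=np.array(im["camera_matrix"]);k1=im["k1"]
    d=np.array([(xy[0]-K[0,2])/K[0,0],(xy[1]-K[1,2])/K[1,1]]);u=d.copy()
    for _ in range(30): u=d/(1+k1*(u@u))
    V=np.array(im["view"]);R=V[:3,:3];return -R.T@V[:3,3],R.T@np.array([u[0],u[1],1])
def atz(im,xy,z):
    o,d=ray(im,xy);return o+d*(z-o[2])/d[2]
E
python3 - <<'E'
from h import *
o=ctrl.get_obs();print({k:np.round(v,3) for k,v in o.items()})
Z=dict(rocker_pad=102,key_top=95,palm_top=107,console=0,punch=0,oil=0,wrench=0,tray=0)
for c in("top","scene"):
    im=ctrl.get_image(c);cv2.imwrite(f"pics/{c}0.png",im["pixels"])
    for l,z in Z.items():
        for p in ctrl.pinpoint(l,c)[:2]: print(c,l,round(p["score"],2),np.round(p["xy"],1),np.round(atz(im,p["xy"],z),1))
E
```

```text
{'t': np.float64(0.0), 'qpos': array([ 1.252,  0.424,  1.631, -0.   ,  1.089, -0.019]), 'qvel': array([-0.   , -0.001, -0.001,  0.002, -0.001,  0.002]), 'joint_torque': array([ 1.0000e-03, -5.4464e+01, -2.7366e+01,  6.4000e-02,  2.3000e-02,
       -0.0000e+00]), 'ee_pos': array([184.392, 596.604, 221.912]), 'orientation': array([-4.690e-01, -3.106e+00,  2.000e-03]), 'ft_force': array([ 0.066,  0.152, -0.059]), 'moment': array([-0.003, -0.034, -0.013]), 'grasp_force': np.float64(0.0), 'width': np.float64(87.789)}
top rocker_pad 0.85 [259.2 222.3] [542.7 237.3 102. ]
top key_top 0.41 [346.9 230. ] [513.8 -14.4  95. ]
top palm_top 0.65 [303.2 228.3] [520.8 110.4 107. ]
top punch 0.58 [280.9 195.3] [642.2 185.8   0. ]
top oil 0.81 [330.2 186.5] [665.3  31.1   0. ]
top wrench 0.76 [215.5 222.4] [562.7 390.    0. ]
top tray 0.84 [415.2 247.7] [ 466.5 -221.5    0. ]
scene rocker_pad 0.84 [398.5 178.3] [540.5 229.7 102. ]
scene key_top 0.71 [306.4 169. ] [499.1 -12.8  95. ]
scene palm_top 0.53 [353.4 166.2] [501.5 112.8 107. ]
scene punch 0.71 [379.4 230. ] [637.  181.4   0. ]
scene wrench 0.58 [448.6 204.9] [559.3 384.8   0. ]
scene tray 0.56 [231.9 180.5] [ 461.9 -228.1    0. ]
```

View pics/top0.png

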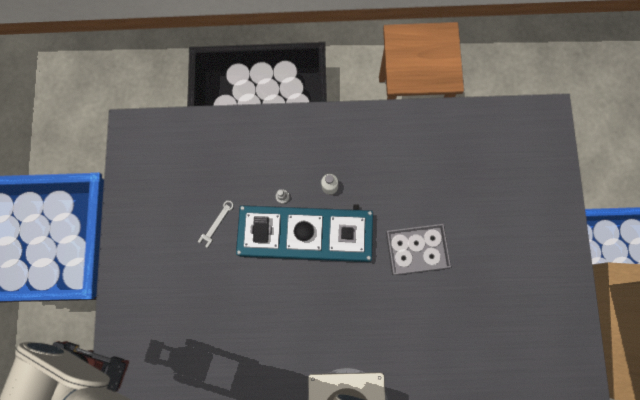

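View pics/scene0.png

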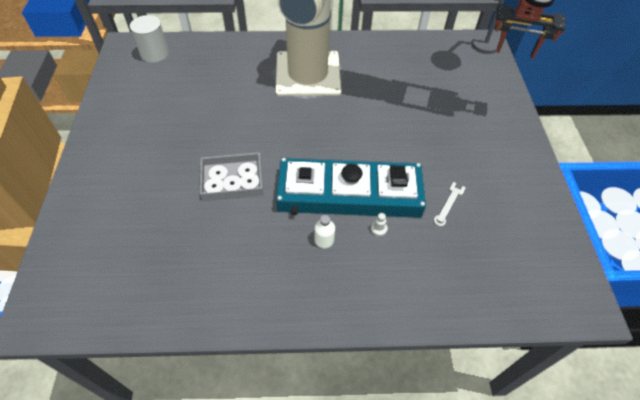

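The top view shows the rocker at (261,229), palm at (304,231) and key at (347,233). The bottle (330,185) and punch (282,196) stand beyond the console. The scene view agrees. Next I'll measure the yaw and work out a viewing move.

```bash
python3 - <<'E'
from h import *
from scipy.spatial.transform import Rotation as Rn
im=ctrl.get_image("top")
for l,z in(("console",66),("rocker",95),("key",95),("palm",100)):
    for m in ctrl.masks_of(l,"top")[:1]:
        r=np.argwhere(m["region"])[:,::-1].astype(float)
        P=np.array([atz(im,p,z)[:2] for p in r],np.float32)
        print(l,round(m["score"],2),len(r),P.mean(0).round(1),cv2.minAreaRect(P))
o=ctrl.get_obs();R=Rn.from_rotvec(o["orientation"]).as_matrix();print(R.round(3))
w=ctrl.get_image("wrist");print(np.round(w["hand_eye"],3),w["camera_matrix"],w["k1"])
E
```

```text
console 0.64 3558 [509.2 107.4] ((517.3037109375, 110.75370788574219), (397.9752502441406, 168.23423767089844), 87.4356460571289)
rocker 0.91 427 [523.3 232.7] ((522.879150390625, 233.2999725341797), (46.4619140625, 79.05656433105469), 89.80191040039062)
key 0.42 107 [505.5 -13.8] ((505.15228271484375, -14.338955879211426), (28.710046768188477, 28.872175216674805), 88.27547454833984)
palm 0.68 329 [515.3 110.3] ((515.5029907226562, 110.15240478515625), (54.65841293334961, 55.07862854003906), 88.78759002685547)
[[-0.955  0.295  0.   ]
 [ 0.295  0.955  0.   ]
 [-0.     0.    -1.   ]]
[[-1.00000e-03 -9.69000e-01 -2.47000e-01  6.67510e+01]
 [ 1.00000e+00 -1.00000e-03  0.00000e+00  2.77000e-01]
 [-1.00000e-03 -2.47000e-01  9.69000e-01 -1.62538e+02]
 [ 0.00000e+00  0.00000e+00  0.00000e+00  1.00000e+00]] [[335.32529798   0.         316.61831414]
 [  0.         335.32529798 198.06249978]
 [  0.           0.           1.        ]] -0.02973445205649381
```

Call:
apply_moves(
  targets=[
    [-1,[-0.68,-0.54,-0.05],[0,0,0]],
    [-1,[-0.68,-0.54,-0.05],[0,0,0]],
    [-1,[-0.68,-0.54,-0.05],[0,0,0]],
    [-1,[-0.68,-0.54,-0.05],[0,0,0]],
    [-1,[-0.68,-0.54,-0.05],[0,0,0]],
    [-1,[-0.68,-0.54,-0.05],[0,0,0]],
    [-1,[-0.68,-0.54,-0.05],[0,0,0]],
    [-1,[-0.68,-0.54,-0.05],[0,0,0]],
  ],
)

```text
t: 2.2
ee_pos: [381.4, 309.3, 243.0]
orientation: [0.469, 3.106, 0.001]
ft_force: [0.5, 0.6, 0.4]
width: 11.3
grasp_force: 0.0
```

Call:
apply_moves(
  targets=[
    [-1,[-0.68,-0.54,-0.05],[0,0,0]],
    [-1,[-0.68,-0.54,-0.05],[0,0,0]],
    [-1,[-0.68,-0.54,-0.05],[0,0,0]],
    [-1,[-0.68,-0.54,-0.05],[0,0,0]],
    [-1,[0,0,0],[0,0,-0.073]],
    [-1,[0,0,0],[0,0,-0.073]],
    [-1,[0,0,0],[0,0,0]],
    [-1,[0,0,0],[0,0,0]],
  ],
)

```text
t: 3.2
ee_pos: [478.6, 167.2, 252.7]
orientation: [0.114, 3.139, 0.0]
ft_force: [-0.7, 0.4, -0.1]
width: 0.3
grasp_force: 0.0
```

```bash
cat >> h.py <<'E'
from scipy.spatial.transform import Rotation as Rn
def wrist(name):
    o=ctrl.get_obs();T=np.eye(4);T[:3,:3]=Rn.from_rotvec(o["orientation"]).as_matrix();T[:3,3]=o["ee_pos"]
    im=ctrl.get_image("wrist");im["view"]=np.linalg.inv(T@np.array(im["hand_eye"]))
    cv2.imwrite(f"pics/{name}.png",im["pixels"]);return o,im
E
python3 - <<'E'
from h import *
o,im=wrist("w1");print(o["t"],o["ee_pos"].round(1),Rn.from_rotvec(o["orientation"]).as_matrix().round(3),o["width"],o["qpos"].round(2))
for l,z in dict(rocker_pad=102,key_top=95,palm_top=107,punch=0,oil=0).items():
    for p in ctrl.pinpoint(l,"wrist")[:2]: print(l,round(p["score"],2),np.round(p["xy"],1),np.round(atz(im,p["xy"],z),1))
for l,z in(("console",60),("rocker",95),("key",95),("palm",100)):
    for m in ctrl.masks_of(l,"wrist")[:1]:
        r=np.argwhere(m["region"])[:,::-1].astype(float)
        P=np.array([atz(im,p,z)[:2] for p in r],np.float32)
        print(l,round(m["score"],2),len(r),P.mean(0).round(1),cv2.minAreaRect(P))
E
```

```text
3.2 [478.6 167.2 252.7] [[-0.997  0.072  0.   ]
 [ 0.072  0.997  0.   ]
 [-0.     0.    -1.   ]] 0.34888328756972964 [ 0.31  0.21  1.86 -0.    1.07 -1.19]
rocker_pad 0.89 [386.1 247.4] [548.1 232.3 102. ]
key_top 0.96 [139.4 225.2] [508.8 -15.2  95. ]
palm_top 0.57 [259.6 227.6] [516.1 109.1 107. ]
palm_top 0.31 [137.8 221.7] [501.6  -9.  107. ]
oil 0.56 [136.7 221.8] [532.6 -73.3   0. ]
console 0.87 17810 [482.8 103.1] ((517.2793579101562, 108.90772247314453), (397.7640686035156, 163.4235076904297), 85.94596099853516)
key 0.6 1274 [504.2 -11.4] ((504.352294921875, -11.396745681762695), (39.747711181640625, 35.11207580566406), 85.81285858154297)
palm 0.63 2691 [514.  109.6] ((514.8391723632812, 109.75714111328125), (58.710872650146484, 58.89702224731445), 38.9957389831543)
```

View pics/w1.png

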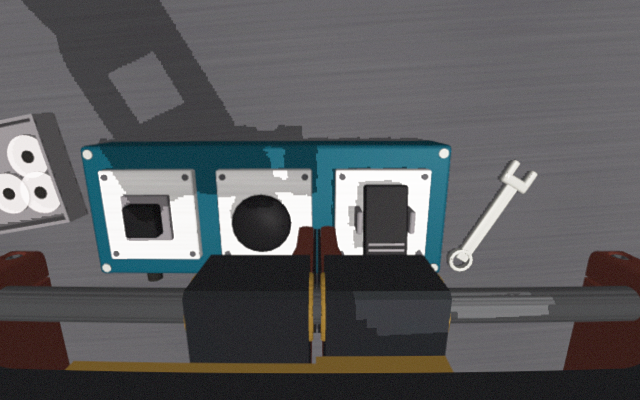

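The wrist view has its right side at +y and its lower edge at +x (away from the robot). It shows the key (143,220), palm (261,222) and rocker (385,220), with the raised half lower in the picture. The networks, masks and 125 mm spacing agree: pad ≈ (550,232), key ≈ (507,-15), palm ≈ (516,110), yaw ≈ -0.072.

Call:
apply_moves(
  targets=[
    [-1,[-0.44,0.465,0],[0,0,0]],
    [-1,[-0.44,0.465,0],[0,0,0]],
    [-1,[-0.44,0.465,0],[0,0,0]],
    [-1,[0,0,0.66],[0,0,0]],
    [-1,[0,0,0.66],[0,0,0]],
    [-1,[0,0,0.66],[0,0,0]],
    [-1,[0,0,0.66],[0,0,0]],
    [-1,[0,0,0],[0,0,0]],
  ],
)

```text
t: 4.7
ee_pos: [547.6, 231.3, 118.4]
orientation: [-0.111, -3.135, 0.003]
ft_force: [0.2, -0.0, 0.6]
width: 0.3
grasp_force: 0.0
```

```bash
python3 - <<'E'
from h import *
o=ctrl.get_obs();print(o["t"],o["ee_pos"].round(1),o["ft_force"].round(1))
a=ctrl.get_image("scene")["pixels"][130:260,260:480];o,w=wrist("w2")
cv2.imwrite("pics/c2.png",np.vstack([cv2.resize(a,(508,300)),cv2.resize(w["pixels"][150:350,150:490],(508,299))]))
E
```

```text
4.7 [547.6 231.3 118.4] [ 0.2 -0.   0.6]
```

View pics/c2.png

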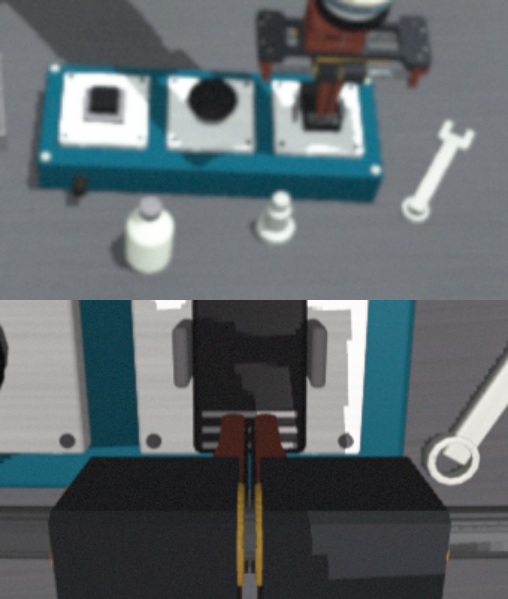

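The fingertips are centred over the ribbed far half of the rocker, between the cheeks (tip at about (250,420) in the lower crop). Pressing now.

Call:
apply_moves(
  targets=[
    [-1,[0,0,0.2],[0,0,0]],
    [-1,[0,0,0.1],[0,0,0]],
    [-1,[0,0,0.08],[0,0,0]],
    [-1,[0,0,0.06],[0,0,0]],
    [-1,[0,0,0.06],[0,0,0]],
    [-1,[0,0,0],[0,0,0]],
  ],
)

```text
t: 5.55
ee_pos: [551.2, 232.2, 96.6]
orientation: [0.11, 3.136, 0.001]
ft_force: [3.4, 0.1, 4.2]
width: 0.1
grasp_force: 2.2
```

Call:
apply_moves(
  targets=[
    [-1,[0,0,0.05],[0,0,0]],
    [-1,[0,0,0.05],[0,0,0]],
    [-1,[0,0,0],[0,0,0]],
  ],
)

```text
t: 5.92
ee_pos: [552.0, 232.3, 93.1]
orientation: [0.11, 3.135, 0.002]
ft_force: [3.3, -4.7, 16.4]
width: 0.8
grasp_force: 8.0
```

Call:
apply_moves(
  targets=[
    [-1,[0,0,0.05],[0,0,0]],
    [-1,[0,0,0.05],[0,0,0]],
    [-1,[0,0,0],[0,0,0]],
    [-1,[0,0,0],[0,0,0]],
  ],
)

```text
t: 6.42
ee_pos: [552.2, 232.4, 92.4]
orientation: [0.11, 3.134, 0.003]
ft_force: [-9.9, -8.3, 52.8]
width: 0.4
grasp_force: 25.3
```

The rocker is hard on its stop (52 N, no further motion). I'll retreat and move over the key.

Call:
apply_moves(
  targets=[
    [-1,[0,0,-0.6],[0,0,0]],
    [-1,[0,0,-0.6],[0,0,0]],
    [-1,[0.11,-0.83,0],[0,0,0]],
    [-1,[0.11,-0.83,0],[0,0,0]],
    [-1,[0.11,-0.83,0],[0,0,0]],
    [-1,[0.11,-0.83,0],[0,0,0]],
    [-1,[0.11,-0.83,0],[0,0,0]],
    [-1,[0.1,-0.83,0],[0,0,0]],
  ],
)

```text
t: 7.42
ee_pos: [498.7, -15.2, 145.5]
orientation: [-0.111, -3.139, -0.0]
ft_force: [0.1, 1.0, -0.0]
width: 0.4
grasp_force: 0.0
```

```bash
python3 - <<'E'
from h import *
a=ctrl.get_image("scene")["pixels"][130:260,260:480];o,w=wrist("w3");print(o["t"],o["ee_pos"].round(1),o["ft_force"].round(1))
for l,z in dict(rocker_pad=92,key_top=95,palm_top=107).items():
    for p in ctrl.pinpoint(l,"wrist")[:1]: print(l,round(p["score"],2),np.round(p["xy"],1),np.round(atz(w,p["xy"],z),1))
cv2.imwrite("pics/c3.png",np.vstack([cv2.resize(a,(480,284)),cv2.resize(w["pixels"],(480,300))]))
E
```

```text
7.475 [497.6 -18.4 145.4] [-1.5 -2.4 -0.7]
key_top 0.57 [321.1 229.6] [507.3 -16.   95. ]
palm_top 0.78 [516.3 233.5] [514.9 109.1 107. ]
```

View pics/c3.png

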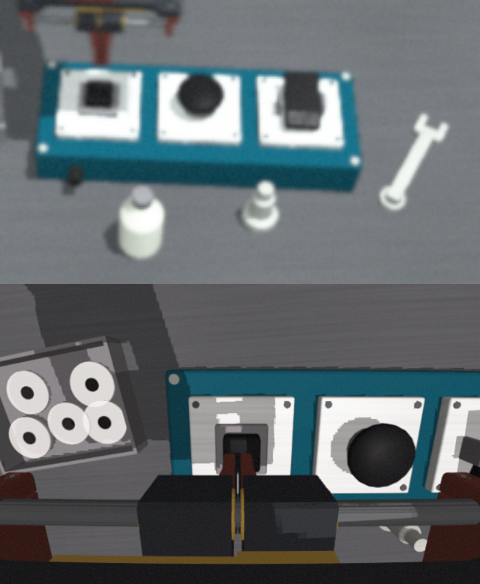

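The scene crop shows the rocker's far half down. The fingers are about 9 mm short of the key centre, so I'll correct that and press.

Call:
apply_moves(
  targets=[
    [-1,[-0.19,0.06,0],[0,0,0]],
    [-1,[0,0,0.4],[0,0,0]],
    [-1,[0,0,0.4],[0,0,0]],
    [-1,[0,0,0],[0,0,0]],
    [-1,[0,0,0],[0,0,0]],
  ],
)

```text
t: 8.3
ee_pos: [509.9, -11.1, 106.1]
orientation: [0.109, 3.139, 0.0]
ft_force: [0.6, -0.7, 0.4]
width: 0.9
grasp_force: 0.0
```

Call:
apply_moves(
  targets=[
    [-1,[0,0,0.1],[0,0,0]],
    [-1,[0,0,0.1],[0,0,0]],
    [-1,[0,0,0.06],[0,0,0]],
    [-1,[0,0,0.06],[0,0,0]],
    [-1,[0,0,0.05],[0,0,0]],
    [-1,[0,0,0],[0,0,0]],
  ],
)

```text
t: 9.05
ee_pos: [509.3, -11.8, 87.0]
orientation: [0.111, 3.139, -0.0]
ft_force: [2.0, 0.7, 0.9]
width: 0.6
grasp_force: 0.7
```

Call:
apply_moves(
  targets=[
    [-1,[0,0,0.05],[0,0,0]],
    [-1,[0,0,0.05],[0,0,0]],
    [-1,[0,0,0],[0,0,0]],
    [-1,[0,0,0],[0,0,0]],
  ],
)

```text
t: 9.55
ee_pos: [509.7, -11.8, 85.4]
orientation: [0.111, 3.138, 0.0]
ft_force: [-10.4, 1.4, 44.4]
width: 0.4
grasp_force: 21.7
```

The key is on its stop (44 N at 85.4 mm). Next, the palm button.

Call:
apply_moves(
  targets=[
    [-1,[0,0,-0.6],[0,0,0]],
    [-1,[0,0,-0.6],[0,0,0]],
    [-1,[0.02,0.8,0],[0,0,0]],
    [-1,[0.02,0.8,0],[0,0,0]],
    [-1,[0.02,0.8,0],[0,0,0]],
    [-1,[0,0,0],[0,0,0]],
    [-1,[0,0,0],[0,0,0]],
  ],
)

```text
t: 10.42
ee_pos: [514.0, 107.7, 141.7]
orientation: [-0.11, -3.138, 0.001]
ft_force: [-0.9, -1.0, 0.7]
width: 0.5
grasp_force: 0.0
```

```bash
python3 - <<'E'
from h import *
a=ctrl.get_image("scene")["pixels"][130:260,260:480];o,w=wrist("w4");print(o["t"],o["ee_pos"].round(1),o["ft_force"].round(1))
for l,z in dict(rocker_pad=92,key_top=86,palm_top=107).items():
    for p in ctrl.pinpoint(l,"wrist")[:1]: print(l,round(p["score"],2),np.round(p["xy"],1),np.round(atz(w,p["xy"],z),1))
cv2.imwrite("pics/c4.png",np.vstack([cv2.resize(a,(480,284)),cv2.resize(w["pixels"],(480,300))]))
E
```

```text
10.475 [514.1 107.4 141.8] [-0.8 -0.4 -0.3]
rocker_pad 0.69 [498.5 253.3] [549.8 230.7  92. ]
key_top 0.89 [136.6 216.6] [507.4 -16.1  86. ]
palm_top 0.91 [320.  228.2] [517.3 109.4 107. ]
```

View pics/c4.png

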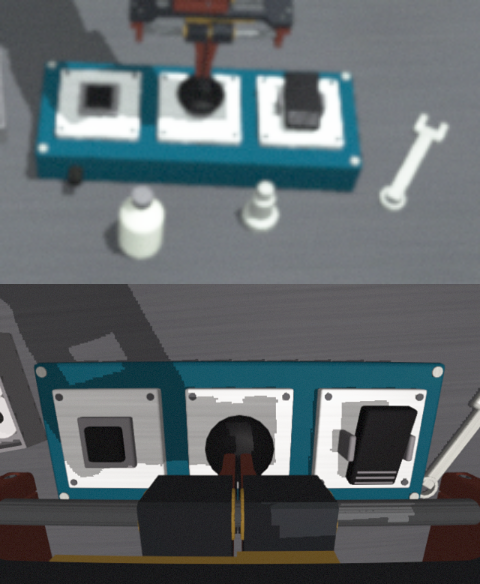

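The key is down (flush, about (103,442) in the lower crop), the rocker is over, and the fingers are above the palm button with bystanders untouched.

Call:
apply_moves(
  targets=[
    [-1,[-0.05,0.04,0.3],[0,0,0]],
    [-1,[0,0,0.3],[0,0,0]],
    [-1,[0,0,0.1],[0,0,0]],
    [-1,[0,0,0.07],[0,0,0]],
    [-1,[0,0,0.07],[0,0,0]],
    [-1,[0,0,0.07],[0,0,0]],
    [-1,[0,0,0],[0,0,0]],
  ],
)

```text
t: 11.55
ee_pos: [516.4, 109.7, 97.3]
orientation: [-0.11, -3.138, 0.001]
ft_force: [-5.1, -1.7, 12.7]
width: 0.5
grasp_force: 6.2
```

Call:
apply_moves(
  targets=[
    [-1,[0,0,0.05],[0,0,0]],
    [-1,[0,0,0],[0,0,0]],
    [-1,[0,0,0],[0,0,0]],
  ],
)

```text
t: 11.92
ee_pos: [516.6, 109.8, 97.0]
orientation: [-0.11, -3.139, 0.001]
ft_force: [-13.1, -3.4, 36.4]
width: 0.7
grasp_force: 18.4
```

On the stop (36 N, 10 mm travel, stiff). Holding, then handing in.

Call:
apply_moves(
  targets=[
    [-1,[0,0,0],[0,0,0]],
    [-1,[0,0,0],[0,0,0]],
    [-1,[0,0,0],[0,0,0]],
  ],
)

```text
t: 12.3
ee_pos: [516.6, 109.8, 97.0]
orientation: [-0.11, -3.139, 0.001]
ft_force: [-13.7, -3.2, 37.4]
width: 0.7
grasp_force: 18.4
```

```bash
python3 -c "
from workcell import ctrl
o=ctrl.get_obs();print(o['ee_pos'],o['ft_force']);print(ctrl.close_job())"
```

```text
[516.55130811 109.7518411   96.97189088] [-13.69109698  -3.17239695  37.35228956]
the job is handed in; nothing more can be done
None
```

I pushed the rocker over, pushed the key in and handed the job in at about 12.3 s with the fingers holding the palm button on its stop at about 37 N; the hand-in call returned no verdict.

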